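Set up a turned leg for touching up

ROBOT

A 6-joint arm with a two-finger parallel gripper is mounted at the origin on the work surface. World frame = base frame: x ahead of the robot, y to its left, z up, the work surface at z = 0. Lengths are in mm, angles in rad, forces in N, time in s.
With the tool pointing down it reaches from about 400 to 925 mm from the base axis. Payload 12.5 kg.
Tool frame: the origin (TCP) lies at the very end of the fingers, on their centre line; the grasp point (between the pads) lies manip.tcp_to_grasp behind it (manip.tcp_to_grasp is the distance from the TCP to the grasp point, in mm); z points along the fingers, y is the direction in which the jaws open and shut (so a half turn about z gives the same grasp; the last joint's range is limited). The gripper opens to 95 mm and grips with 3 to 60 N. Pads are 20 mm wide; open, the fingers measure 119 mm over their backs; the gripper's body (75 mm by 180 mm) begins 59 mm behind the grasp point.
Start: joints at [1.097, 0.491, 1.559, -0, 1.092, -0.106], TCP at [224.712, 583.225, 214.661] pointing down, gripper open.
Joint ranges: [-3.1, 3.1], [-0.84, 2.19], [0.05, 2.79], [-1.13, 4.28], [0.06, 2.93], [-2.69, 2.69]. Speed limits (rad/s): [2.22, 2.22, 2.79, 3.14, 3.14, 3.14].

INTERFACE

Orientations are given as a rotation vector (axis times angle).
In Python, from station import manip, inverse_kinematics, cams, status gives the robot as it stands. The module is installed in compiled form; this text tells all that it offers. Calls block until the motion is done:
- manip.move_ptp(position, orientation): joint-space move of the TCP to a pose.
- manip.line_to(position, orientation=None, vel=150, until_force=None): straight line of the TCP; orientation=None keeps the orientation; vel is the mean speed in mm/s. With until_force (N) it stops when the force on the tool has changed by that much, and returns True; else False.
- manip.goto_joints(angles): joint-space move.
- manip.let_go() and manip.close(effort=None): open the fingers fully, or close them until they stop; effort is the grip in N (None keeps the last).
- manip.hold(seconds).
- inverse_kinematics(position, orientation): joint angles nearest the present ones, or None.
- cams.camera(name): name is "side" or "top"; returns a dict with "frame" (420x560x3 uint8, red, green, blue), "K" (3x3 intrinsics, pixels), "R" (3x3) and "t" (3): a world point X has camera coordinates R X + t. Camera axes: x right, y down, z forward; pixel columns grow to the right and rows downward; lengths in mm; the calibration is good to about 2 mm. A picture is of the moment at which its call begins. There is no depth.
A pose or a line that the arm cannot do raises manip.Unreachable and nothing moves.
- manip.sign_off(): hands the job in, once; it reports no verdict.
Readings, each from a call of its own:
- status.read_time(): time.
- status.read_joints(): joint angles.
- status.read_qd(): joint speeds.
- status.read_joint_torque(): joint torques, N m.
- status.read_tcp_pos(): TCP position.
- status.read_tool_rot(): TCP orientation.
- status.read_force(): force on the tool from outside, world axes, zero at the start.
- status.read_torque(): the same for the moment, N m.
- status.read_gripper_width(): finger opening in mm.
Only numpy, scipy, OpenCV 4.12 (cv2) and the standard library are available. Lean on these libraries where they do the work, as an engineer would, in place of code of your own. Each camera call takes 0.05 s, during which the arm holds its last target. There are 200 camera calls.

TASK

Set up the rubber mat for touching up the turned leg (left, right, front and behind as seen from the robot). Stand the flat rest on the left of the mat and the V-cradle on the right, and lay the leg level across both over the middle of the mat and in line with its left-to-right direction: square end on the left with the flat rest under the middle of the square, slim ankle on the right in the middle of the V. Stand the lacquer jar on the mat in front of the leg, midway between the two rests, and lay the cork sanding block flat on the mat behind the leg, opposite the jar; leave the tin and the glue bottle where they stand.

Things in the scene. Friction and masses are not known exactly. Their poses are not given: they have to be found in the camera images.
- mat: Dark rubber bench mat, fixed, 260 x 300 mm (own x, y), 4 mm thick, at the left or the right on the table, turned up to 0.2 rad. Origin: centre of its underside, on the table (z = 0). Its +y points to the robot's left, +x away from the robot, so its front is -x. The leg's mid-length (25 mm from the leg's origin towards the foot) belongs over the mat's centre.
- leg: Turned leg, dark red-brown wood, 260 mm long, along its own y, +y to the square end. Origin: on the underside plane, 23 mm below the axis, under the drum where it balances. Along y in mm: square 46 x 46 from 25 to 105; drum 40 dia from -20 to 12 (grip across x at y = 0); slim ankle 30 dia from -128 to -60; foot to -155. Starts level on the table, square end to the robot. On both rests: underside 34 above the mat's top.
- flat_rest: Plain wooden block with a flat grey felt top, 70 x 50 mm (own x, y), 34 mm high. Origin: centre of its underside. Grip it across the 50 mm (along its y), low. On the mat its 70 mm run across the leg; a half turn makes no difference. Starts on the board.
- v_cradle: Wooden cradle with a felt-lined 90-degree V notch in its top, 76 x 34 mm (own x, y), 58 mm high; the groove runs along its y, its bottom 36 mm above the origin. Origin: centre of its underside. Grip across the 34 mm (along y), in the middle and low: the solid wood below the V is 30 mm high. On the mat the groove runs along the leg; a half turn makes no difference. Starts on the board.
- jar: Small round amber glass jar with black screw lid and paper label, 52 mm in diameter, 60 mm high. Origin: centre of its underside. Starts on the board, upright.
- sanding_block: Cork sanding block, 90 x 44 mm (own x, y), 28 mm high, lying flat on its abrasive side. Origin: centre of its underside. Grip it across the 44 mm. There is room for it behind the leg with its long side parallel to the leg. Starts on the board.
- tin: Bystander among the things on the board: flat round steel tin of wax, 66 mm in diameter, 26 mm high. Origin: centre of its underside. Leave it alone.
- glue: Bystander among the things on the board: slim white glue bottle with a yellow pointed nozzle, 38 mm in diameter, 76 mm high. Origin: centre of its underside. Leave it standing.
- board: Thin plywood board, fixed, 250 x 310 mm (own x, y), 6 mm thick, on the other side of the leg from the mat; the four small things and the two bystanders start on its top in two rows of three, in any order. Origin: centre of its underside, on the table.
Things that resemble listed ones, but are neither listed nor needed, are in the scene too. What is shaped like the v_cradle but turquoise is not meant. Leave any purple look-alike of the sanding_block alone.

How it is judged (in metres and radians):
At the end, for the whole second after the job is handed in: All on the mat, released, at rest: leg level on both rests, centred on the mat within 35 mm and 10 deg; flat rest left, within 20 mm of the square's middle; V-cradle within 18 mm of the ankle's middle; jar in front, within 23 mm of midway; block flat behind, within 30 mm of midway (z of flat_rest in the frame of mat between 0 and 0.008 m and x of flat_rest in the frame of mat between -0.13 and 0.13 m and y of flat_rest in the frame of mat between -0.15 and 0.15 m and z of v_cradle in the frame of mat between 0 and 0.008 m and x of v_cradle in the frame of mat between -0.13 and 0.13 m and y of v_cradle in the frame of mat between -0.15 and 0.15 m and z of jar in the frame of mat between 0 and 0.008 m and x of jar in the frame of mat between -0.13 and 0.13 m and y of jar in the frame of mat between -0.15 and 0.15 m and z of sanding_block in the frame of mat between 0 and 0.008 m and x of sanding_block in the frame of mat between -0.13 and 0.13 m and y of sanding_block in the frame of mat between -0.15 and 0.15 m and angle between each of flat_rest, v_cradle, jar, sanding_block, leg's own z axis and vertical below 0.08 rad and x of leg in the frame of mat between -0.035 and 0.035 m and y of leg in the frame of mat between -0.01 and 0.06 m and angle between the y axis of leg and the y axis of mat, either way round below 0.17 rad and x of flat_rest in the frame of leg between -0.02 and 0.02 m and y of flat_rest in the frame of leg between 0.045 and 0.085 m and z of flat_rest in the frame of leg between -0.04 and -0.028 m and y of flat_rest in the frame of mat above 0.03 m and x of v_cradle in the frame of leg between -0.01 and 0.01 m and y of v_cradle in the frame of leg between -0.112 and -0.076 m and z of v_cradle in the frame of leg between -0.04 and -0.028 m and contact force between leg and flat_rest above 0.3 N and contact force between leg and v_cradle above 0.3 N and x of jar in the frame of leg between -0.13 and -0.045 m and y of jar in the frame of leg between -0.0375 and 0.0085 m and x of sanding_block in the frame of leg between 0.04 and 0.13 m and y of sanding_block in the frame of leg between -0.0445 and 0.0155 m and linear speed of each of flat_rest, v_cradle, jar, sanding_block, leg below 0.02 m/s); the robot touches nothing.
It fails at once if the wax tin is pushed more than 25 mm or lifted (distance of tin from where it was at the start of the episode above 0.025 m).
It fails at once if the glue bottle is pushed more than 25 mm (distance of glue from where it was at the start of the episode above 0.025 m).
It fails at once if the glue bottle is knocked over (angle between glue's own z axis and vertical above 0.5 rad).
It also fails if it takes over 136 s, if anything falls off the work surface, if the arm or the gripper's body presses on something with over 40 N, if the wrist force passes 120 N, or if a joint passes its speed limit or range.

## Working session

There is one attempt and no reset: what is moved stays moved. The work goes in short steps, each a Python script; the robot and the scene stay as the last script left them, time stands still between calls to the robot, and variables do not carry over. Pictures are saved under pics/ and viewed, about 12 in all and at most 16, crops included, and the job is handed in when it is done.

```bash
mkdir -p pics
python3 - <<'E'
from station import manip, cams, status
import cv2,numpy as np
for n in("top","side"):
    c=cams.camera(n); cv2.imwrite(f"pics/{n}0.png",c["frame"][:,:,::-1]); np.savez(n+"0.npz",**{k:np.array(v) for k,v in c.items()})
    print(n,c["K"],c["R"],c["t"],"cam pos",-np.array(c["R"]).T@np.array(c["t"]))
print(manip.tcp_to_grasp,status.read_tool_rot(),status.read_time(),status.read_gripper_width())
E
```

```text
top [[380.42817184   0.         282.9180573 ]
 [  0.         380.42817184 209.73834684]
 [  0.           0.           1.        ]] [[ 0.02146895 -0.99976433 -0.00322072]
 [-0.98093628 -0.02044208 -0.19325151]
 [ 0.19314012  0.00730822 -0.98114397]] [ -95.59360799  455.99884551 1119.76249093] cam pos [ 233.08703761  -94.43299021 1186.46279518]
side [[430.74130868   0.         289.42762938]
 [  0.         430.74130868 213.73820085]
 [  0.           0.           1.        ]] [[ 0.9046887  -0.42606665 -0.00235882]
 [-0.26063503 -0.54902292 -0.79413048]
 [ 0.33705747  0.71905566 -0.60774273]] [-446.6705187   122.58865493 1205.47443895] cam pos [  29.73450486 -989.81064687  828.91609715]
18.8 [-5.74425093e-01 -3.08836232e+00  1.47435334e-03] 0.1 95.03091997394856
```

View pics/top0.png

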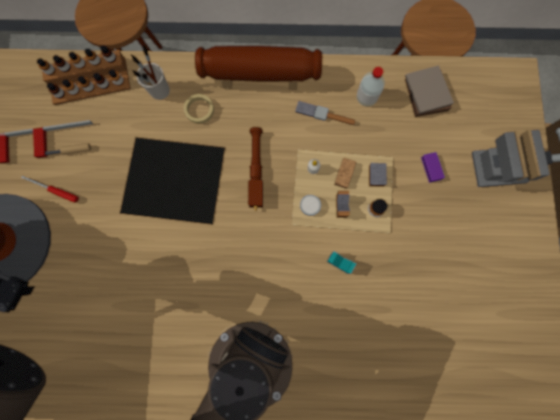

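View pics/side0.png

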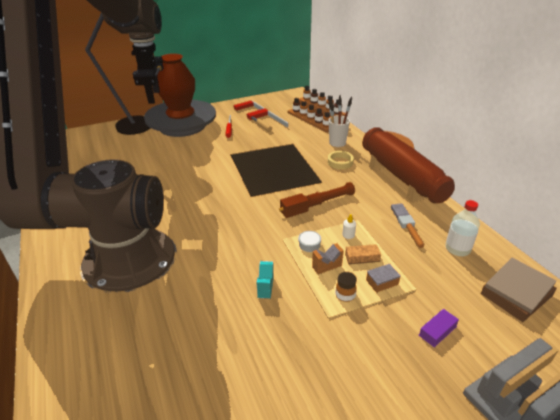

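The mat is at left (px ~173,180 in top). The leg is at (256,167) with its square end towards the robot. On the board, the back row is glue, cork block, flat rest, and the front row is tin, V-cradle, jar. I'll zoom in for the masks.

Run:
```python
import cv2,numpy as np
t=cv2.imread("pics/top0.png")[115:245,225:405]; s=cv2.imread("pics/side0.png")[180:320,270:420]
a=cv2.resize(t,None,fx=4.4,fy=4.4,interpolation=cv2.INTER_CUBIC)
cv2.imwrite("pics/topc.png",a)
cv2.imwrite("pics/sidec.png",cv2.resize(s,None,fx=4.2,fy=4.2,interpolation=cv2.INTER_CUBIC))
```

```text
(no output)
```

View pics/topc.png

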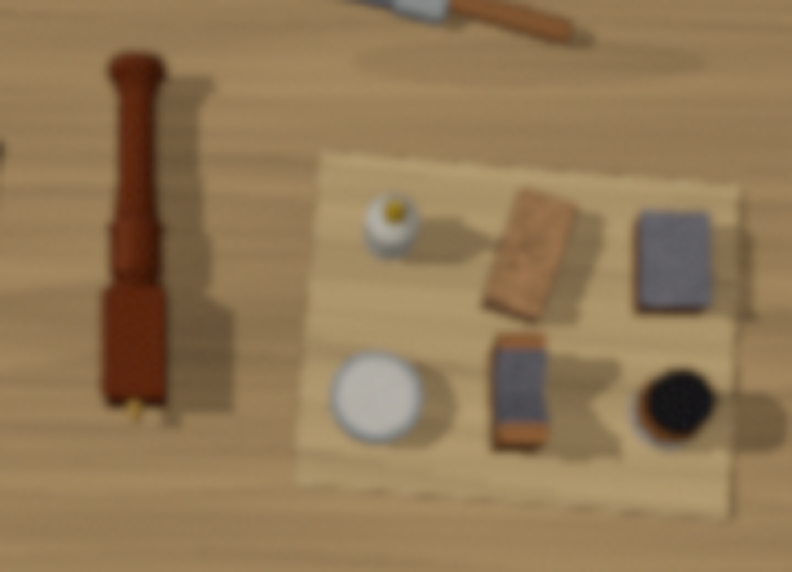

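View pics/sidec.png

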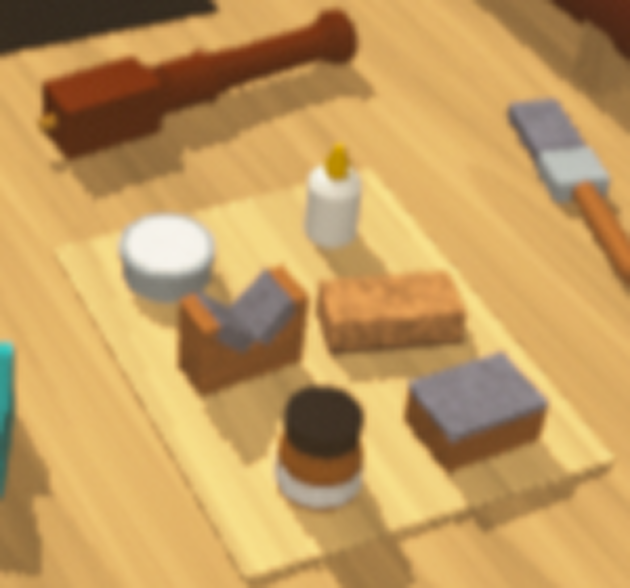

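```bash
cat > vis.py <<'E'
import cv2,numpy as np
def ray(c,uv,z):
    uv=np.atleast_2d(uv).astype(float); C=-c["R"].T@c["t"]
    d=(c["R"].T@np.linalg.inv(c["K"])@np.c_[uv,np.ones(len(uv))].T).T
    return (C+d*((z-C[2])/d[:,2])[:,None])[:,:2]
def mask(img,lo,hi,box,k=4):   # returns upscaled mask's largest contour in full-image pixels
    x0,y0,x1,y1=box; h=cv2.cvtColor(cv2.resize(img[y0:y1,x0:x1],None,fx=k,fy=k,interpolation=cv2.INTER_CUBIC),cv2.COLOR_RGB2HSV)
    m=cv2.inRange(h,lo,hi); cs=cv2.findContours(m,cv2.RETR_EXTERNAL,cv2.CHAIN_APPROX_NONE)[0]
    c=max(cs,key=cv2.contourArea).reshape(-1,2)
    return np.array([x0,y0])+(c+.5)/k-.5
def rect(pts):  # centre, (long,short), yaw of long side
    (c,s,a)=cv2.minAreaRect(pts.astype(np.float32)); a=np.deg2rad(a)
    if s[0]<s[1]: s=s[::-1]; a+=np.pi/2
    return np.round(c,1),np.round(s,1),round((a+np.pi/2)%np.pi-np.pi/2,3)
E
python3 - <<'E'
from vis import *
T=dict(np.load("top0.npz"));S=dict(np.load("side0.npz")); f=T["frame"]; g=S["frame"]
mp=mask(f,(0,0,0),(180,255,45),(100,120,240,240)); print("mat top",rect(ray(T,mp,4)))
mp=mask(g,(0,0,0),(180,255,45),(215,130,335,200)); print("mat side",rect(ray(S,mp,4)))
gry=((105,20,50),(160,120,160))
print("flat top",rect(ray(T,mask(f,*gry,(364,155,392,190)),40)))
print("flat side",rect(ray(S,mask(g,*gry,(360,255,405,295)),40)))
p=mask(f,*gry,(330,185,356,222));print("vfelt top(z~53)",rect(ray(T,p,53)))
p=mask(f,(0,95,40),(14,255,170),(330,185,356,222));print("vwood",rect(ray(T,p,64)))
for (u,v) in [(346,172),(342,194),(342,213),(256,190),(256,150),(352,185),(300,190)]: print(u,v,cv2.cvtColor(f[v:v+1,u:u+1],cv2.COLOR_RGB2HSV).ravel())
for z in(34,20): print("cork",z,rect(ray(T,mask(f,(5,100,105),(14,255,255),(332,154,360,190)),z)))
p=mask(f,(0,0,0),(180,255,45),(365,194,392,218)); print("jar lid",rect(ray(T,p,66)))
p=mask(g,(0,0,0),(180,255,55),(332,268,362,290)); print("jar side lid",rect(ray(S,p,60)))
p=mask(f,(0,150,30),(11,255,140),(240,120,275,212))
for v in np.arange(126,210,4):
    q=p[abs(p[:,1]-v)<.6]; a,b=q[:,0].min(),q[:,0].max(); print(v,np.round(ray(T,[[(a+b)/2,v]],23)[0],1),np.round((b-a)*3,1),end=";")
print(p[:,1].min(),p[:,1].max())
c=lambda a:np.array([225,115])+(np.array(a)+.5)/4.4-.5
print("leg sq top corners",ray(T,c([[105,287],[167,287],[165,400],[103,398]]),46))
print("foot",ray(T,c([[136,53]]),35))
print("cork corners",ray(T,c([[528,188],[579,203],[537,316],[485,300]]),34))
print("v corners",ray(T,c([[497,333],[546,333],[546,438],[494,438]]),64))
k=lambda a:np.array([270,180])+(np.array(a)+.5)/4.2-.5
print("v side corners",ray(S,k([[181,302],[203,328],[303,290],[276,270]]),64))
print("cork side",ray(S,k([[318,283],[443,271],[464,303],[335,322]]),34))
print("leg sq side",ray(S,k([[45,95],[138,62],[160,95],[68,127]]),46))
print("tin",ray(T,c([[377,396]]),32),"glue",ray(T,c([[391,215]]),70))
E
```

```text
mat top (array([557.8, 270.9]), array([292.4, 250.7]), np.float64(1.473))Traceback (most recent call last):
  File "<stdin>", line 4, in <module>
  File "vis.py", line 9, in mask
    c=max(cs,key=cv2.contourArea).reshape(-1,2)
      ~~~^^^^^^^^^^^^^^^^^^^^^^^^
ValueError: max() iterable argument is empty
```

Run:
```python
from vis import *
T=dict(np.load("top0.npz"));S=dict(np.load("side0.npz")); f=T["frame"]; g=S["frame"]
def t(n,fn):
    try: print(n,*fn())
    except Exception as e: print(n,"ERR",e)
t("mat side",lambda:rect(ray(S,mask(g,(0,0,0),(180,255,75),(215,130,335,200)),4)))
gry=((105,20,50),(170,120,190))
t("flat top",lambda:rect(ray(T,mask(f,*gry,(364,155,392,190)),40)))
t("flat side",lambda:rect(ray(S,mask(g,*gry,(360,255,405,295)),40)))
t("vfelt top(z~53)",lambda:rect(ray(T,mask(f,*gry,(330,185,356,222)),53)))
for (u,v) in [(378,174),(346,172),(342,194),(342,213),(256,190),(256,150),(352,185),(300,190)]: print(u,v,cv2.cvtColor(f[v:v+1,u:u+1],cv2.COLOR_RGB2HSV).ravel())
for z in(34,20): t("cork",lambda:rect(ray(T,mask(f,(5,100,105),(14,255,255),(332,154,360,190)),z)))
t("jar lid",lambda:rect(ray(T,mask(f,(0,0,0),(180,255,45),(365,194,392,218)),66)))
t("jar side lid",lambda:rect(ray(S,mask(g,(0,0,0),(180,255,70),(332,268,362,290)),60)))
p=mask(f,(0,150,30),(11,255,140),(240,120,275,212))
for v in np.arange(128,208,6):
    q=p[abs(p[:,1]-v)<.6]; a,b=q[:,0].min(),q[:,0].max(); print(v,np.round(ray(T,[[(a+b)/2,v]],23)[0],1),np.round((b-a)*3,1),end=";")
print(p[:,1].min(),p[:,1].max())
c=lambda a:np.array([225,115])+(np.array(a)+.5)/4.4-.5
P=lambda n,a:print(n,a.round(1).tolist(),a.mean(0).round(1))
P("leg sq top corners",ray(T,c([[105,287],[167,287],[165,400],[103,398]]),46))
P("foot",ray(T,c([[136,53]]),35))
P("cork corners",ray(T,c([[528,188],[579,203],[537,316],[485,300]]),34))
P("v corners",ray(T,c([[497,333],[546,333],[546,438],[494,438]]),64))
k=lambda a:np.array([270,180])+(np.array(a)+.5)/4.2-.5
P("v side corners",ray(S,k([[181,302],[203,328],[303,290],[276,270]]),64))
P("cork side",ray(S,k([[318,283],[443,271],[464,303],[335,322]]),34))
P("leg sq side",ray(S,k([[45,95],[138,62],[160,95],[68,127]]),46))
P("tin",ray(T,c([[377,396]]),32));P("glue",ray(T,c([[391,215]]),70))
```

```text
mat side [553.  262.6] [289.8 251.6] 1.474
flat top ERR max() iterable argument is empty
flat side ERR max() iterable argument is empty
vfelt top(z~53) [ 505.8 -279. ] [0. 0.] 0.0
378 174 [126  12 103]
346 172 [ 15 126 140]
342 194 [  9  79 110]
342 213 [ 14 157 135]
256 190 [  9 218  90]
256 150 [ 10 216  85]
352 185 [ 19 104 132]
300 190 [ 19 100 169]
cork [ 547.7 -257.6] [16.8  8.1] 0.843
cork [ 551.6 -259.6] [17.   8.2] 0.843
jar lid [ 471.2 -374.2] [41.3 37.2] -0.78
jar side lid [ 468.3 -382. ] [50.1 38.9] 1.011
128 [731.4   9.3] 26.2;134 [710.7   8.2] 25.5;140 [690.1   7.8] 20.2;146 [669.7   7.1] 20.2;152 [649.4   6. ] 21.0;158 [629.2   5.7] 23.2;164 [609.1   5.4] 27.0;170 [589.2   4.3] 30.8;176 [569.4   4. ] 30.0;182 [549.7   3.7] 41.2;188 [530.1   3. ] 41.2;194 [510.7   1.9] 40.5;200 [491.4   2. ] 40.5;206 [ 4.722e+02 -3.000e-01] 34.5;127.125 206.125
leg sq top corners [[549.9, 23.0], [550.8, -20.8], [469.4, -22.0], [469.9, 21.3]] [5.1e+02 4.0e-01]
foot [[730.9, 8.3]] [730.9   8.3]
cork corners [[633.4, -277.9], [622.8, -314.4], [538.3, -283.3], [549.3, -246.5]] [ 585.9 -280.5]
v corners [[517.7, -250.7], [518.4, -284.5], [444.6, -283.6], [443.9, -248.2]] [ 481.1 -266.7]
v side corners [[439.7, -258.4], [440.9, -285.1], [514.1, -281.4], [508.3, -257.6]] [ 475.8 -270.6]
cork side [[545.5, -251.9], [626.4, -277.1], [620.9, -309.1], [536.0, -288.7]] [ 582.2 -281.7]
leg sq side [[463.5, 1.6], [544.5, 10.3], [540.1, -34.8], [462.3, -41.3]] [502.6 -16. ]
tin [[478.3, -170.4]] [ 478.3 -170.4]
glue [[599.2, -176.6]] [ 599.2 -176.6]
```

Top and side views disagree by 5–8 mm on the mat, so I'll check both against the known TCP.

```bash
cat > rob.py <<'E'
from station import manip, inverse_kinematics, cams, status
import numpy as np
from scipy.spatial.transform import Rotation as Ro
def ori(jaw):  # jaw: world angle of the jaw (opening) direction; tool down
    return (Ro.from_euler('z',jaw+np.pi/2)*Ro.from_euler('x',np.pi)).as_rotvec()
def snap(n,tag):
    import cv2
    c={k:np.array(v) for k,v in cams.camera(n).items()}; cv2.imwrite(f"pics/{n}{tag}.png",c["frame"][:,:,::-1]); np.savez(n+tag+".npz",**c); return c
def proj(c,X):
    q=c["K"]@(c["R"]@np.array(X,float)+c["t"]); return q[:2]/q[2]
E
python3 - <<'E'
from rob import *
import cv2
for j in (0,np.pi,np.pi/2,-np.pi/2): print(j,inverse_kinematics([590,-78,60],ori(j)))
manip.close(10)
manip.move_ptp([590,-78,250],ori(np.pi/2)); manip.line_to([590,-78,60],vel=250)
p=status.read_tcp_pos(); print(p,status.read_time(),status.read_gripper_width())
o=[]
for n in("top","side"):
    c=snap(n,"1"); u=proj(c,p); print(n,u); x,y=np.round(u).astype(int)
    im=c["frame"][y-30:y+30,x-30:x+30,::-1]; im=cv2.resize(im,None,fx=6.6,fy=6.6,interpolation=cv2.INTER_CUBIC)
    q=((u-[x-30,y-30])+.5)*6.6; cv2.drawMarker(im,tuple(int(i) for i in q),(0,255,0),cv2.MARKER_CROSS,12,1); o.append(im)
cv2.imwrite("pics/cal.png",np.hstack(o))
E
```

```text
0 [-2.42400147e-01  6.39749421e-01  1.77425597e+00 -4.44089210e-16
  7.27587258e-01 -2.42400147e-01]
3.141592653589793 None
1.5707963267948966 [-0.24240015  0.63974942  1.77425597  0.          0.72758726 -1.81319647]
-1.5707963267948966 [-2.42400147e-01  6.39749421e-01  1.77425597e+00 -4.44089210e-16
  7.27587258e-01  1.32839618e+00]
[590.62298425 -77.98116119  61.02111309] 5.1833 0.15789577525548673
top [281.24924229 166.43569052]
side [329.08629095 201.58720415]
```

View pics/cal.png

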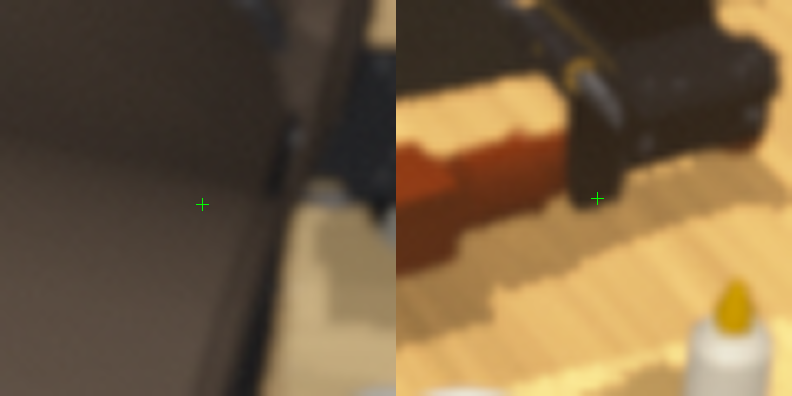

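Run:
```python
from rob import *
from vis import ray
import cv2
T=dict(np.load("top0.npz"));S=dict(np.load("side0.npz")); o=[]
for n,c,(x0,y0,x1,y1) in(("top",T,(200,310,300,420)),("side",S,(70,150,190,290))):
    im=cv2.resize(c["frame"][y0:y1,x0:x1,::-1],None,fx=4,fy=4,interpolation=cv2.INTER_CUBIC)
    for r in(80,100,120,140):
      for z,col in((0,(0,255,0)),):
        pts=np.array([proj(c,[r*np.cos(a),r*np.sin(a),z]) for a in np.linspace(0,6.283,60)])
        cv2.polylines(im,[np.int32(((pts-[x0,y0])+.5)*4)],True,col,1)
    o.append(cv2.resize(im,(400,480)))
cv2.imwrite("pics/base.png",np.hstack(o))
for v in (T,S):print(proj(v,[224.7,583.2,214.7]))
```

```text
[ 14.71636097 282.17196213]
[154.34778112  96.68529437]
```

View pics/base.png

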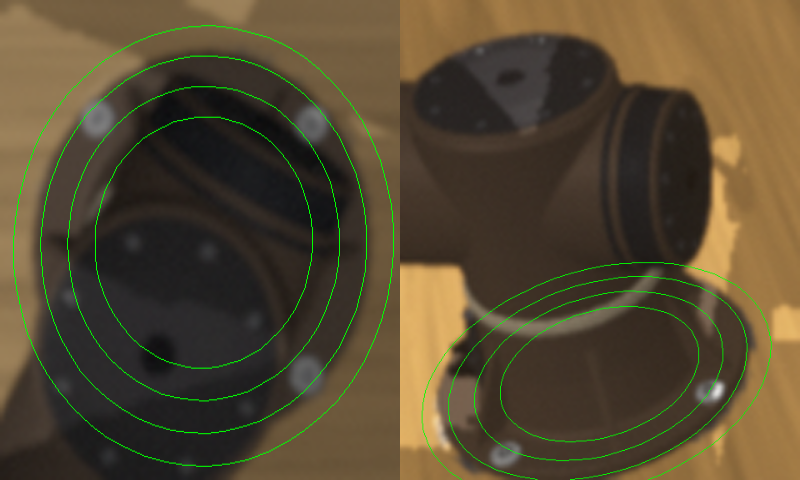

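The top camera agrees with the robot's base within about 2 mm, and the side camera agrees sideways, so I'll weight the top view. Next I pick the flat rest and V-cradle.

```bash
cat >> rob.py <<'E'
M=np.array([556,268.]); TH=-0.098
def mat(x,y):
    c,s=np.cos(TH),np.sin(TH); return M+[c*x-s*y,s*x+c*y]
UP=170
def go(xy,jaw,z=UP): manip.move_ptp([xy[0],xy[1],z],ori(jaw))
def pick(xy,jaw,z,effort=40):
    go(xy,jaw); manip.line_to([*xy,z+25],vel=300); h=manip.line_to([*xy,z],vel=100,until_force=15)
    manip.close(effort); print("pick hit",h,"w",status.read_gripper_width(),"t",status.read_time()); manip.line_to([*xy,UP],vel=300)
    print("carry w",status.read_gripper_width())
def place(xy,jaw,z):
    go(xy,jaw); manip.line_to([*xy,z+15],vel=300); h=manip.line_to([*xy,z-3],vel=40,until_force=6)
    print("place hit",h,status.read_tcp_pos(),"t",status.read_time()); manip.let_go(); manip.line_to([*xy,UP],vel=300)
E
python3 - <<'E'
from rob import *
from vis import ray
T=dict(np.load("top0.npz"));S=dict(np.load("side0.npz"))
c=lambda a:np.array([225,115])+(np.array(a)+.5)/4.4-.5
k=lambda a:np.array([270,180])+(np.array(a)+.5)/4.2-.5
a=ray(T,c([[638,210],[711,212],[709,306],[636,304]]),40); b=ray(S,k([[409,402],[505,355],[546,403],[455,438]]),40)
print(a.round(1).tolist(),a.mean(0),b.round(1).tolist(),b.mean(0))
f=.65*a.mean(0)+.35*b.mean(0); e=a[0]+a[1]-a[2]-a[3]; fy=np.arctan2(e[1],e[0]); print(f,fy)
manip.line_to([590,-78,UP],vel=300); manip.let_go()
pick(f,fy+np.pi/2,9); place(mat(0,90),TH+np.pi/2,9-6+4)
E
```

```text
[[616.4, -355.4], [616.0, -407.4], [546.5, -403.9], [546.9, -352.4]] [ 581.44631854 -379.76454091] [[535.5, -373.5], [611.9, -364.9], [609.8, -409.6], [543.7, -410.0]] [ 575.23223697 -389.50357897]
[ 579.27138999 -383.17320423] -0.04698813787969551
pick hit False w 50.02770628064227 t 10.2833
carry w 50.048930163176784
place hit True [565.27459306 357.82144579   6.50884501] t 14.6583
```

Run:
```python
from rob import *
pick(np.array([480,-275.]),np.pi/2-0.01,8); place(mat(0,-69),TH+np.pi/2,8-6+4)
go([600,-80],np.pi/2)
manip.goto_joints([-1.2,*status.read_joints()[1:]])
for n in("top","side"): snap(n,"2")
import cv2
a=cv2.imread("pics/top2.png")[110:240,110:240];b=cv2.imread("pics/side2.png")[130:260,220:350]
cv2.imwrite("pics/c2.png",np.hstack([cv2.resize(i,(400,400),interpolation=cv2.INTER_CUBIC) for i in(a,b)]))
```

```text
pick hit False w 34.03435143491482 t 20.5417
carry w 33.90979641448211
place hit True [549.69269044 199.42956333   5.5867414 ] t 24.0583
```

View pics/c2.png

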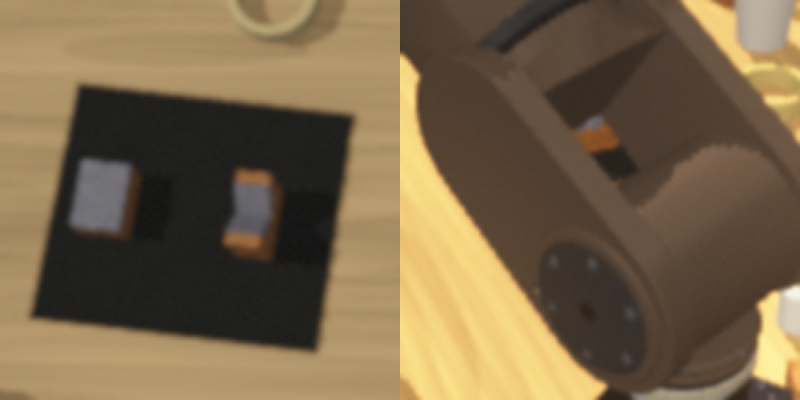

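Run:
```python
from rob import *
from vis import *
T=dict(np.load("top2.npz"))
c=lambda a:110+(np.array(a)+.5)/(400/130)-.5
R=np.array([[np.cos(TH),-np.sin(TH)],[np.sin(TH),np.cos(TH)]])
for n,p,z in(("mat",[[80,86],[354,116],[317,350],[32,317]],4),("flat",[[81,159],[132,161],[127,234],[70,230]],38),("v",[[236,169],[272,170],[262,249],[224,243]],62)):
    q=ray(T,c(p),z); print(n,q.mean(0),"matframe",(q.mean(0)-M)@R,((q-M)@R).round(1).tolist())
f=T["frame"]; g=(mask(f,(0,0,60),(180,60,160),(130,158,158,190))); print(rect(ray(T,g,38)), (np.array(rect(ray(T,g,38))[0])-M)@R)
```

```text
mat [557.74514657 269.63209133] matframe [1.57708403 1.79501104] [[127.9, 149.9], [129.0, -146.6], [-124.9, -146.5], [-125.7, 150.3]]
flat [566.62627689 355.92854629] matframe [ 1.97207912 88.54636027] [[38.0, 118.0], [42.1, 65.5], [-34.7, 56.2], [-37.4, 114.5]]
v [550.52807409 199.70705745] matframe [  1.23632997 -68.50065302] [[39.3, -49.4], [42.5, -85.4], [-39.2, -88.8], [-37.6, -50.4]]
(array([567.2, 358.2]), array([77.4, 57.1]), np.float64(-0.083)) [ 2.32080309 90.8630501 ]
```

The top view agrees with the placed parts within about 1–2 mm. Flat rest and cradle stand at mat (2, 90) and (1, -69). Next: block, leg, jar.

Run:
```python
from rob import *
d=np.array([np.sin(.352),np.cos(.352)])
pick(np.array([585.9,-280.5])-6*d,np.pi/2-.352,14); place(mat(95,10.5),TH,14-6+4)
# leg
L=np.array([575,4.2])
pick(L,np.pi/2+.03,5,50)
P=mat(1.5,25); jw=TH; go(P,jw,UP); print(status.read_joints())
manip.line_to([*P,5+38+15],vel=150)
snap("top","3");snap("side","3")
import cv2
a=cv2.imread("pics/top3.png")[90:240,100:250];b=cv2.imread("pics/side3.png")[110:260,210:360]
cv2.imwrite("pics/c3.png",np.hstack([cv2.resize(i,(400,400),interpolation=cv2.INTER_CUBIC) for i in(a,b)]))
print(status.read_force(),status.read_tcp_pos(),status.read_gripper_width())
```

```text
pick hit False w 43.72638163216918 t 32.4
carry w 43.425400067980625
place hit True [651.97748519 269.2801712   11.60058744] t 36.1417
pick hit False w 39.22787471057092 t 41.5833
carry w 39.19713832988988
[ 3.76652777e-01  5.45991782e-01  1.59092216e+00 -6.99398875e-05
  1.00551443e+00  4.74458170e-01]
[ 0.06240057  0.28426545 -2.53408535] [560.45457919 292.90346059  59.12085487] 39.20894675511955
```

View pics/c3.png

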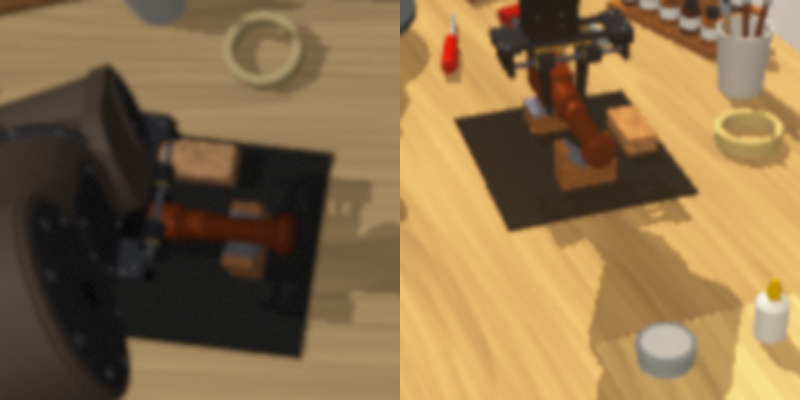

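The leg is held level above the cradle, with the foot end at about (295,231) in the left crop. I'll check the foot end numerically, then lower.

Run:
```python
from rob import *
from vis import *
T=dict(np.load("top3.npz")); f=T["frame"]
R=np.array([[np.cos(TH),-np.sin(TH)],[np.sin(TH),np.cos(TH)]])
p=mask(f,(0,150,60),(11,255,200),(150,160,215,192)); 
q=(ray(T,p,77)-M)@R; print("foot end y",q[:,1].min())
for y in(-120,-105,-95,-80,-65,-50): s=q[abs(q[:,1]-y)<2,0]; print(y,s.min().round(1),s.max().round(1),s.mean().round(1))
P=mat(1.5,25)
print(manip.line_to([*P,40],vel=40,until_force=5),status.read_tcp_pos(),status.read_force())
```

```text
foot end y -124.24902263704222
-120 -14.3 18.7 2.8
-105 -8.5 13.8 1.3
-95 -8.9 14.3 2.7
-80 -10.5 14.2 1.9
-65 -9.9 13.3 1.8
-50 -8.7 12.7 1.9
True [559.56087067 292.84536888  42.89858114] [-2.03901507  0.83807199  4.3931235 ]
```

Run:
```python
from rob import *
import cv2
P=status.read_tcp_pos(); manip.let_go(); manip.line_to([P[0],P[1],UP],vel=150)
pick(np.array([471,-375.]),np.pi/2,19,25); place(mat(-85,10.5),TH+np.pi/2,19-6+4)
go([450,150],np.pi/2,250); j=status.read_joints(); manip.goto_joints([-1.2,*j[1:]])
snap("top","4"); manip.goto_joints([1.9,*j[1:]]); snap("side","4"); print(status.read_time())
a=cv2.imread("pics/top4.png")[110:240,110:240];b=cv2.imread("pics/side4.png")[110:260,210:360]
cv2.imwrite("pics/c4.png",np.hstack([cv2.resize(i,(400,400),interpolation=cv2.INTER_CUBIC) for i in(a,b)]))
```

```text
pick hit False w 51.122697547663606 t 51.775
carry w 51.07167586428316
place hit True [472.74852948 286.92978298  16.37550414] t 55.8167
63.9667
```

View pics/c4.png

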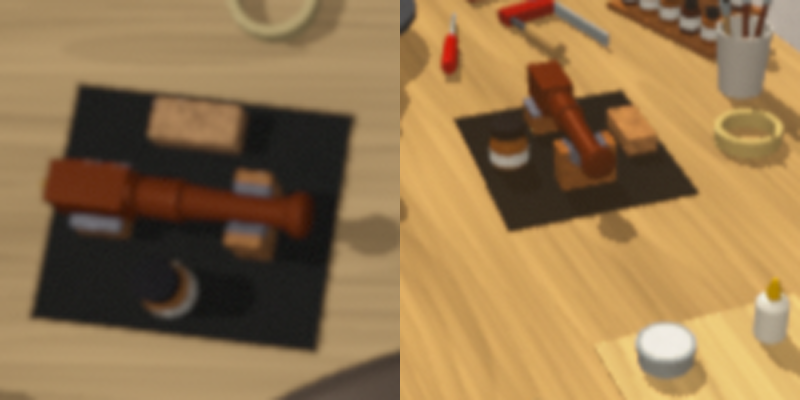

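Everything is in place: leg on both rests, jar at (168,290) in front, block at (195,124) behind. One numeric check before handing in.

Run:
```python
from rob import *
from vis import *
T=dict(np.load("top4.npz")); f=T["frame"]
R=np.array([[np.cos(TH),-np.sin(TH)],[np.sin(TH),np.cos(TH)]])
p=mask(f,(0,150,50),(11,255,200),(118,150,218,200))
q=(ray(T,p,61)-M)@R; print("foot end y",q[:,1].min(),"sq end y(z84)",((ray(T,p,84)-M)@R)[:,1].max())
for y in(-95,-60,80,100):
    z=61 if y<0 else 75; w=(ray(T,p,z)-M)@R; s=w[abs(w[:,1]-y)<2,0]; print(y,s.min().round(1),s.max().round(1))
c=lambda a:110+(np.array(a)+.5)/(400/130)-.5
for n,a,z in(("block",[[155,96],[244,104],[240,151],[149,137]],32),("sq top",[[48,160],[132,165],[129,210],[47,204]],84)): print(n,((ray(T,c(a),z)-M)@R).mean(0).round(1))
f0=np.load("top0.npz")["frame"]; print("tin/glue diff",np.abs(f0[155:220,298:324].astype(int)-f[155:220,298:324]).max())
manip.hold(.5); manip.sign_off()
```

```text
foot end y -129.85220634996918 sq end y(z84) 125.9971938586986
-95 -17.7 19.2
-60 -11.5 12.3
80 -24.1 27.0
100 -25.2 28.2
block [93.6  8.7]
sq top [ 0.  84.6]
tin/glue diff 21
the job is handed in; nothing more can be done
```

The bench is set up as asked, and I handed the job in at about 64 s of the 136 s allowed. The hand-in reported no verdict, so these are my own checks, given in the mat's frame (x, y in mm):

- **Leg:** it lies across both rests, centred within about 5 mm. The foot end measured -130 (expected -130), the square end about 126 (expected 130), and the square's middle about 85 (expected 90). It met the rests at the expected height to within 1 mm and looks level in the last side picture. Contact forces on the two rests were not measured separately.
- **Rests:** the flat rest stands at about (2, 90) and the V-cradle at about (1, -69). I measured both before laying the leg and did not re-measure them after.
- **Jar and block:** I aimed the jar at (-85, 10.5); in the last pictures it stands upright in front of the leg, but I did not measure it. The block lies flat behind at about (94, 9).
- **Tin and glue bottle:** they stand where they were; before and after pictures of that area show only small brightness differences.

**Camera disagreement:** early on, the top and side views differed by 5–8 mm on where the mat was. The top view matched the robot's base and the parts I had already placed within 1–2 mm, so I relied on it after the first two picks. The mat centre I used is about 2 mm off the top view's.

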